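# Pack the empty thread spools for return

## Robot

A 7-joint arm with a two-finger parallel gripper is mounted at the origin on the work surface. World frame = base frame: x ahead of the robot, y to its left, z up, the work surface at z = 0. Lengths are in m, angles in rad, forces in N, time in s.
With the tool pointing down it reaches from about 0.4 to 0.85 m from the base axis. Payload 10.4 kg.
Tool frame: the origin (TCP) lies between the finger pads; the fingertips stand r.nose_length ahead of it and the grasp point (between the pads) lies 6 mm ahead of it (r.nose_length is the distance from the TCP to the fingertips, in m); z points along the fingers, x is the direction in which the jaws open and shut, and the axes are right-handed (so a half turn about z gives the same grasp; the last joint's range is limited). The gripper opens to 87 mm and grips with 3 to 60 N. Pads are 19 mm wide; open, the fingers measure 117 mm over their backs; the gripper's body (75 mm by 190 mm) begins 51 mm behind the grasp point.
Start: joints at [1.113, 0.332, -0.065, 1.46, 0.022, 1.35, -0.088], TCP at [0.263, -0.567, 0.217] pointing down, gripper open.
Joint ranges: [-2.6, 2.6], [-0.5, 2.12], [-1.47, 1.34], [0.16, 2.42], [-1.27, 4.41], [0.06, 2.06], [-2.6, 2.6]. Speed limits (rad/s): [2.22, 2.22, 2.79, 2.79, 3.14, 3.14, 3.14].

## Interface

Orientations are given as a unit quaternion [x, y, z, w].
In Python, from bench import r gives the robot as it stands. The module is installed in compiled form; this text tells all that it offers.
- The arm moves only by the shell command python3 -m creep 'ROWS' [OPENING] [FORCE]. ROWS is JSON, a list of rows, each an object of numbers: "x", "y", "z": the shift along the world's x, y, z in m; "spin": the turn about the world's z in degrees. In form: [{"x": .., "y": .., "z": .., "spin": ..}, ...]. A call has 1 to 12 rows; each row is the pose to reach, as a shift and turn from the pose commanded when the call began; what a row does not reach only later rows make up. A row lasts 1/8 s, in which the tool goes at most 62.5 mm and 10.7 degrees, less where a joint would pass 70% of its speed; a pose out of reach is approached as far as the arm can. A call with a gripper value outside its range is refused whole. OPENING is the finger opening in m, from 0 to 0.087, set as the call begins (- or left out, the last holds). The fingers move at their own pace and stop on an object; FORCE is the grip in N (left out, the last holds). Time passes only in rows, so rows that repeat a pose let the fingers close. It gives the time, the measured TCP pose, the force and the opening at its end, in the units of the state.
- r.read_state(): the state, without advancing time (a new reading comes with each control period).
- r.camera(name): name is "scene" or "side" or "wrist"; returns a dict with "pixels" (420x560x3 uint8, blue, green, red), "z_map" (420x560 float32, m along the optical axis (not along the pixel's ray), 0 where there is no reading), "K" (3x3 intrinsics, pixels), "R" (3x3) and "t" (3): a world point X has camera coordinates R X + t. Camera axes: x right, y down, z forward; pixel columns grow to the right and rows downward; lengths in m; the calibration is good to about 2 mm. The wrist camera is an equidistant fisheye: a pixel r from the principal point sees the ray r / f radians off the axis. A picture is of the moment at which its call begins.
- r.close_job(): hands the job in, once; it reports no verdict.
The state is a dict: "time": time; "joint_positions": joint angles; "joint_vel": joint speeds; "joint_torque": joint torques, N m; "ee_pos": TCP position; "eef_rot": TCP orientation; "ft_force": force on the tool from outside, world axes, zero at the start; "torque": the same for the moment, N m; "width": finger opening in m.
Only numpy, scipy, OpenCV 4.12 (cv2) and the standard library are available. Lean on these libraries where they do the work, as an engineer would, in place of code of your own. Each camera call takes 0.05 s, during which the arm holds its last target. There are 200 camera calls.

## Task

Drop every empty thread spool (bare thin core) into the black crate and leave the spools that are wound with thread where they stand; then swing the crate's steel retaining bar across the mouth until it is fully home in its catch. After that take the stick scanner out of its holder, hold it upright and still, window down, about 8 cm above the middle of the crate's bar-code label for a full second, and stand it back in its holder, leaving the crate shut.

Things in the scene. Friction and masses are not known exactly. Their poses are not given: they have to be found in the camera images.
- crate: Black open crate, fixed; origin at the centre of its underside. Outside 200 mm (x) by 170 mm (y), 110 mm high, walls and floor 6 mm. The bar's hinge post is outside the +y wall at x = -30 mm; the steel catch, a C open to -x, 132 mm high, outside the -y wall at x = -30 mm; the label ledge also sticks out of the -y wall. Yaw varies.
- label (a point): Middle of the white bar-code label (55 x 38 mm) that lies flat, facing up, on the ledge (75 x 55 mm) outside the crate's -y wall; 106 mm above the table, 27 mm out from the wall's outer face. x and y run as the crate's, z up.
- bar (a joint): Angle of the flat steel retaining bar (198 x 14 mm, underside 114 mm, top 122 mm above the table) about its upright hinge. 0 = home in the catch (hard stop), lying along the crate's y; grows as it swings out over the crate's -x side (clockwise from above), to 2.2. Starts at 1.5 to 2.0. Stiff by friction (0.1 N m): stays where left; no spring.
- bar_knob (a point): Centre of the upright grey knob on the retaining bar, 145 mm from the hinge axis: a plain cylinder 18 mm thick and 36 mm tall, from the bar's top (122 mm) up to 158 mm; this point is 140 mm above the table.
- bar_hinge (a point): Point on the bar's upright hinge axis, at the height of the knob's centre, on the crate's +y side.
- scanner: Stick scanner, 110 mm tall, about 140 g; origin at the middle of its underside, the scanning window (it looks along its own -z); z runs up the stick. White head at the bottom: 42 mm (x) by 32 mm (y), 45 mm high; above it the grey stick, 26 mm (x) by 30 mm (y), to the top. Starts upright in the holder.
- scanner_grip (a point): Point inside the scanner's grey stick where it is best gripped: on its axis, 90 mm above its underside and 20 mm below its top; axes as scanner.
- holder_in (a point): Middle of the inner floor (5 mm above the table) of the scanner's holder: a grey open-topped socket, fixed; inside 52 mm along its x and 42 mm along its y, rim 55 mm above the table, walls 5 mm. The scanner stands in it head down, its x along the holder's x (either way round).
- spool1_mid (a point): Empty thread spool, off-white: two hexagonal flanges 46 mm across flats, 53 mm across corners, 8 mm thick, on a bare core 20 mm thick; 44 mm tall, about 40 g. Starts standing on a flange. Point: its centre, 22 mm from either end; z is its axis, y is square to one pair of flats (others at 60 and 120 degrees). May be absent.
- spool2_mid (a point): Empty thread spool, off-white: two hexagonal flanges 46 mm across flats, 53 mm across corners, 8 mm thick, on a bare core 20 mm thick; 44 mm tall, about 40 g. Starts standing on a flange. Point: its centre, 22 mm from either end; z is its axis, y is square to one pair of flats (others at 60 and 120 degrees). May be absent.
- spool3_mid (a point): Empty thread spool, off-white: two hexagonal flanges 46 mm across flats, 53 mm across corners, 8 mm thick, on a bare core 20 mm thick; 44 mm tall, about 40 g. Starts standing on a flange. Point: its centre, 22 mm from either end; z is its axis, y is square to one pair of flats (others at 60 and 120 degrees). May be absent.
- spool4_mid (a point): Empty thread spool, off-white: two hexagonal flanges 46 mm across flats, 53 mm across corners, 8 mm thick, on a bare core 20 mm thick; 44 mm tall, about 40 g. Starts standing on a flange. Point: its centre, 22 mm from either end; z is its axis, y is square to one pair of flats (others at 60 and 120 degrees). May be absent.
- spool5_mid (a point): Empty thread spool, off-white: two hexagonal flanges 46 mm across flats, 53 mm across corners, 8 mm thick, on a bare core 20 mm thick; 44 mm tall, about 40 g. Starts standing on a flange. Point: its centre, 22 mm from either end; z is its axis, y is square to one pair of flats (others at 60 and 120 degrees). May be absent.
- spool6_mid (a point): Empty thread spool, off-white: two hexagonal flanges 46 mm across flats, 53 mm across corners, 8 mm thick, on a bare core 20 mm thick; 44 mm tall, about 40 g. Starts standing on a flange. Point: its centre, 22 mm from either end; z is its axis, y is square to one pair of flats (others at 60 and 120 degrees). May be absent.
- full1_mid (a point): Full spool, same flanges and size as an empty one, but wound with thread to 39 mm thickness, nearly as wide as the flanges; about 90 g. Stays on the table. The point is its centre, 22 mm up.
- full2_mid (a point): Full spool, same flanges and size as an empty one, but wound with thread to 39 mm thickness, nearly as wide as the flanges; about 90 g. Stays on the table. The point is its centre, 22 mm up.
Mind the look-alikes: they are no part of the job. What is shaped like the part that bears spool1_mid but green or turquoise is not meant.

How it is judged:
By the outcome, as a careful person would: the job done as asked, in the order asked, and still so for the second after the job is handed in, with the robot touching nothing.
Of spool1, spool2, spool3, spool4, spool5, spool6 only 4 to 6 are there at a start; the rules pass over those that are not, and their reading is None.
At some moment in a run one of spool1, spool2, spool3, spool4, spool5, spool6 may be knocked a few centimetres aside while the robot is not near it.
It also fails if it takes over 210 s, if anything falls off the work surface, if the arm or the gripper's body presses on something with over 40 N, if the wrist force passes 120 N, or if a joint passes its speed limit or range.

## Working session

There is one attempt and no reset: what is moved stays moved. The work goes in short steps, Python scripts to look and compute and a shell command to move; the robot and the scene stay as the last step left them, time stands still between calls to the robot, and variables do not carry over. Pictures are saved under pics/ and viewed, about 12 in all and at most 16, crops included, and the job is handed in when it is done.

```bash
mkdir -p pics
python3 - <<'E'
from bench import r
import cv2,numpy as np
s=r.read_state();print(s['time'],s['ee_pos'],s['eef_rot'],s['width'],r.nose_length)
for n in('scene','side'):
    c=r.camera(n);cv2.imwrite(f'pics/{n}0.png',c['pixels']);np.savez(f'{n}0.npz',**c);print(n,c['K'].tolist(),c['R'].round(3).tolist(),c['t'])
E
```

```text
0.0 [ 0.26306464 -0.56649062  0.21653817] [ 8.42976836e-01 -5.37949353e-01 -6.40956087e-04 -3.70060392e-04] 0.08712568589268177 0.025
scene [[444.93424431769995, 0.0, 276.67814746290225], [0.0, 444.93424431769995, 213.36151031136578], [0.0, 0.0, 1.0]] [[0.362, 0.932, -0.016], [0.527, -0.219, -0.821], [-0.769, 0.289, -0.57]] [-0.1346262  -0.16389793  1.50848337]
side [[518.1144323825237, 0.0, 280.03835662932494], [0.0, 518.1144323825237, 214.88433010572365], [0.0, 0.0, 1.0]] [[-0.898, -0.439, -0.02], [-0.262, 0.571, -0.778], [0.354, -0.694, -0.627]] [0.40948106 0.24350162 1.10470984]
```

View pics/scene0.png

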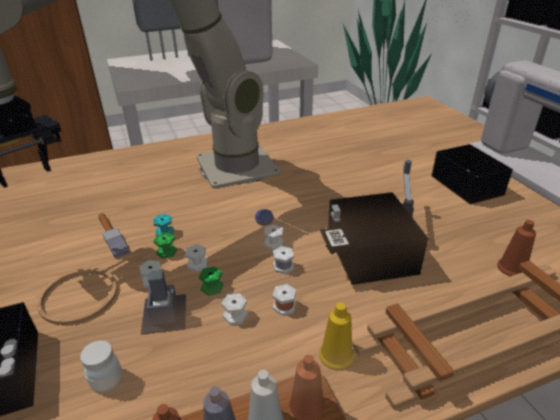

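View pics/side0.png

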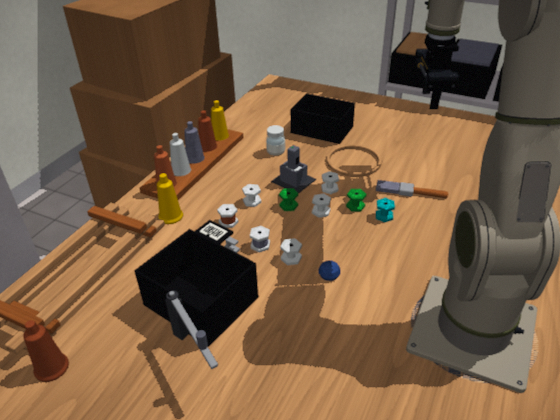

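Both views show the crate with a label at scene (336,238), the bar open at (407,185), and the scanner at (157,295). There are white spools at scene (274,236), (283,259), (284,298), (235,308), (196,258) and (150,270). Next I'll localise them using depth.

```bash
cat > h.py <<'E'
import numpy as np,cv2
def cloud(c):
    z=c['z_map'];v,u=np.mgrid[:z.shape[0],:z.shape[1]];K=c['K']
    P=np.stack([(u-K[0,2])/K[0,0]*z,(v-K[1,2])/K[1,1]*z,z],-1)
    W=(P-c['t'])@c['R'];W[z==0]=np.nan;return W
def ray(c,u,v,h):
    d=np.linalg.inv(c['K'])@[u,v,1];o=-c['R'].T@c['t'];d=c['R'].T@d
    return o+d*(h-o[2])/d[2]
E
python3 - <<'E'
import numpy as np,cv2
from h import *
for n in('scene','side'):
    c=dict(np.load(n+'0.npz'));W=cloud(c);p=c['pixels'];hsv=cv2.cvtColor(p,cv2.COLOR_BGR2HSV)
    reg=(W[...,0]>.2)&(W[...,0]<.95)&(abs(W[...,1])<.6)
    # flange-top points
    m=(reg&(W[...,2]>.037)&(W[...,2]<.05)).astype(np.uint8)
    k,l,st,_=cv2.connectedComponentsWithStats(m)
    print(n)
    for i in range(1,k):
        if st[i,4]>60:
            q=W[l==i];px=np.argwhere(l==i).mean(0)
            (cx,cy),rad=cv2.minEnclosingCircle(q[:,:2].astype(np.float32))
            print(px[::-1].round(),st[i,4],'mean',q.mean(0).round(3),'circ',round(cx,3),round(cy,3),round(rad,3),'hsv',np.median(hsv[l==i],0))
    for nm,lo,hi in(('110label',.102,.112),('bar',.115,.127),('knob',.150,.165),('tall',.128,.150)):
        m=(reg&(W[...,2]>lo)&(W[...,2]<hi)).astype(np.uint8)
        k,l,st,_=cv2.connectedComponentsWithStats(m)
        for i in range(1,k):
            if st[i,4]>12:
                q=W[l==i];b=cv2.minAreaRect(q[:,:2].astype(np.float32));print(nm,np.argwhere(l==i).mean(0)[::-1].round(),st[i,4],q.mean(0).round(3),[np.round(x,3) for x in b],np.median(hsv[l==i],0))
a=cv2.imread('pics/scene0.png')[190:340,120:320];b=cv2.imread('pics/side0.png')[155:275,200:410]
cv2.imwrite('pics/z.png',np.vstack([cv2.resize(a,(630,420)) ,cv2.resize(b,(630,360))])[:780])
cv2.imwrite('pics/z.png',cv2.resize(np.hstack([cv2.resize(a,(400,300)),cv2.resize(b,(400,300))]),(800,300)))
E
```

```text
scene
[459. 181.] 216 mean [0.425 0.559 0.043] circ 0.404 0.576 0.093 hsv [105.  69.  13.]
[376. 220.] 279 mean [0.507 0.226 0.044] circ 0.539 0.199 0.087 hsv [12. 99. 45.]
[162. 220.] 188 mean [ 0.291 -0.294  0.043] circ 0.288 -0.293 0.028 hsv [ 90. 176. 142.]
[273. 231.] 211 mean [ 0.449 -0.04   0.043] circ 0.447 -0.041 0.028 hsv [ 15.  19. 122.]
[164. 239.] 221 mean [ 0.375 -0.303  0.043] circ 0.373 -0.302 0.027 hsv [ 65. 160. 126.]
[195. 252.] 249 mean [ 0.453 -0.241  0.043] circ 0.452 -0.24 0.028 hsv [ 30.   7. 114.]
[283. 254.] 255 mean [ 0.54  -0.049  0.043] circ 0.539 -0.048 0.027 hsv [ 20.   4. 185.]
[381. 265.] 354 mean [0.661 0.145 0.043] circ 0.629 0.165 0.094 hsv [ 13.  100.   29.5]
[514. 259.] 120 mean [0.76  0.438 0.044] circ 0.751 0.454 0.027 hsv [  9. 156.  86.]
[149. 267.] 236 mean [ 0.468 -0.351  0.043] circ 0.469 -0.35 0.027 hsv [ 45.   5. 113.]
[210. 275.] 293 mean [ 0.545 -0.228  0.043] circ 0.543 -0.228 0.027 hsv [ 66. 169.  76.]
[472. 303.] 437 mean [0.835 0.255 0.044] circ 0.835 0.266 0.157 hsv [ 14. 112.  98.]
[284. 293.] 339 mean [ 0.662 -0.096  0.043] circ
[... 9381 characters left out ...]
0.898, -0.149]), array([0.016, 0.021]), np.float64(22.272)] [  9. 179.  99.]
tall [163. 176.] 51 [ 0.81  -0.044  0.136] [array([ 0.812, -0.047]), array([0.018, 0.024]), np.float64(31.98)] [ 23. 255. 148.]
tall [232. 240.] 67 [0.525 0.093 0.133] [array([0.526, 0.093]), array([0.016, 0.028]), np.float64(81.473)] [107.   8. 153.]
tall [172. 292.] 16 [0.556 0.277 0.132] [array([0.556, 0.276]), array([0.008, 0.011]), np.float64(34.578)] [110.   8. 128.]
tall [ 31. 325.] 112 [0.744 0.46  0.136] [array([0.745, 0.459]), array([0.019, 0.019]), np.float64(0.004)] [  8. 188. 110.]
tall [203. 343.] 79 [0.43  0.359 0.139] [array([0.431, 0.359]), array([0.017, 0.01 ]), np.float64(37.775)] [116.  32.  48.]
```

View pics/z.png

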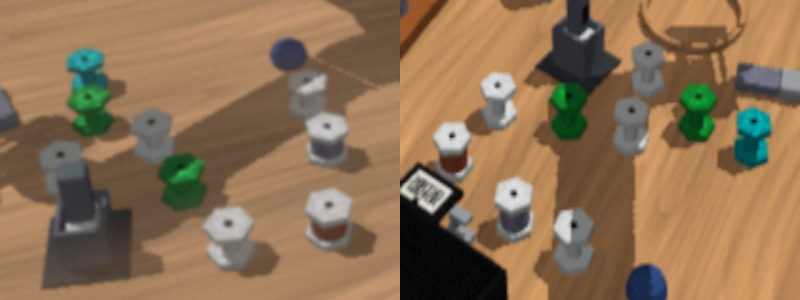

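Run:
```python
import numpy as np,cv2
from h import *
a=cv2.imread('pics/scene0.png')[300:420,0:120];b=cv2.imread('pics/side0.png')[90:150,270:370]
cv2.imwrite('pics/z2.png',np.hstack([cv2.resize(a,(400,400)),cv2.resize(b,(400,400))]))
c=dict(np.load('side0.npz'));W=cloud(c)
print('ball',W[265:276,324:336].reshape(-1,3).mean(0),W[270,329])
c=dict(np.load('scene0.npz'));W=cloud(c);print(W[217,264],'boxwhite',W[350,10],W[368,8])
# needle
p=c['pixels']
for u,v in((285,226),(300,232),(310,235)):print(W[v,u])
# label by white mask at z~.106
for n in('scene','side'):
    c=dict(np.load(n+'0.npz'));W=cloud(c);h=cv2.cvtColor(c['pixels'],cv2.COLOR_BGR2HSV)
    m=(abs(W[...,2]-.106)<.008)&(W[...,0]>.4)&(W[...,0]<.75)&(W[...,1]>-.1)&(W[...,1]<.4)
    rim=W[m&(abs(W[...,2]-.110)<.004)][:,:2]
    wh=(m&(h[...,1]<50)&(h[...,2]>90)).astype(np.uint8);wh=cv2.morphologyEx(wh,cv2.MORPH_CLOSE,np.ones((5,5)))
    k,l,s,_=cv2.connectedComponentsWithStats(wh);i=1+np.argmax(s[1:,4]);q=np.argwhere(l==i)[:,::-1].astype(np.float32)
    (u,v),sz,an=cv2.minAreaRect(q);bx=cv2.boxPoints(((u,v),sz,an));print(n,'label',s[i],ray(c,u,v,.106),[ray(c,*b,.106)[:2].round(3).tolist() for b in bx])
    al=np.array([ray(c,*b,.106)[:2] for b in q]);print(cv2.minAreaRect(al.astype(np.float32)))
    print('rim',cv2.minAreaRect(rim.astype(np.float32)))
```

```text
ball [nan nan nan] [ 0.33215131 -0.00842528  0.02973237]
[ 0.35882616 -0.03155541  0.02694063] boxwhite [ 0.58866506 -0.63509296  0.02666606] [ 0.6342725  -0.63378324  0.02847725]
[0.38649612 0.01859698 0.00131304]
[4.25872569e-01 4.60305502e-02 4.11760076e-04]
[ 4.47530454e-01  6.55367836e-02 -5.84262157e-05]
scene label [325 229  24  18 304] [0.60168181 0.05669553 0.106     ] [[0.568, 0.044], [0.576, 0.094], [0.634, 0.069], [0.626, 0.021]]
((0.6007438898086548, 0.056081756949424744), (0.04171908274292946, 0.06050306558609009), 78.87174224853516)
rim ((0.5691596865653992, 0.15849240124225616), (0.2438262701034546, 0.20521055161952972), 78.48745727539062)
side label [200 223  28  18 285] [0.59670668 0.05897969 0.106     ] [[0.627, 0.074], [0.639, 0.03], [0.566, 0.044], [0.557, 0.086]]
((0.5965655446052551, 0.058601804077625275), (0.04057075083255768, 0.06282172352075577), 80.28304290771484)
rim ((0.5650540590286255, 0.16178032755851746), (0.24523252248764038, 0.20244969427585602), 79.20797729492188)
```

View pics/z2.png

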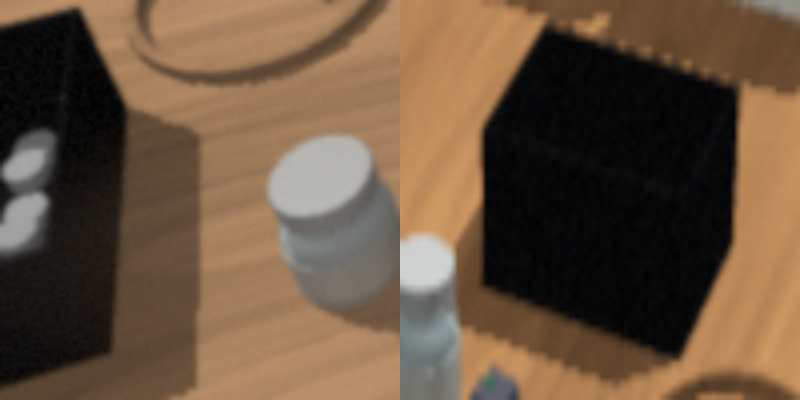

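```bash
python3 -m creep '[{"x":0.06,"y":0.06,"z":0.0,"spin":0},{"x":0.12,"y":0.10,"z":0.0,"spin":0},{"x":0.16,"y":0.14,"z":0.0,"spin":0},{"x":0.20,"y":0.18,"z":0.0,"spin":0},{"x":0.20,"y":0.217,"z":0.0,"spin":0},{"x":0.20,"y":0.217,"z":0.0,"spin":0},{"x":0.20,"y":0.217,"z":0.0,"spin":0}]' 0.087 20
python3 - <<'E'
from bench import r
import cv2,numpy as np
c=r.camera('wrist');cv2.imwrite('pics/w1.png',c['pixels']);np.savez('w1.npz',**c);print(c['K'].tolist(),c['R'].round(3).tolist(),c['t'],(-c['R'].T@c['t']))
E
```

```text
time: 0.98
ee_pos: [0.4627, -0.3505, 0.2172]
eef_rot: [0.843, -0.538, -0.0, 0.0]
ft_force: [-0.5, 0.0, -0.3]
width: 0.0872
[[325.19226210127806, 0.0, 278.1362723437355], [0.0, 325.19226210127806, 210.87890919326057], [0.0, 0.0, 1.0]] [[0.421, -0.907, 0.001], [-0.865, -0.401, 0.3], [-0.272, -0.127, -0.954]] [-0.51197583  0.22218079  0.47348854] [ 0.53642646 -0.31516739  0.38547518]
```

View pics/w1.png

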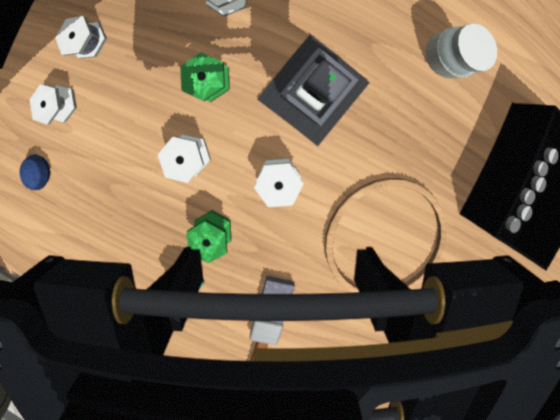

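The wrist view shows empty spools C at (278,185), B at (180,160) and A at (43,104). The scanner is at (318,85). The far box holds only round white caps, not spools. Next I'll get centres and hexagon angles.

```bash
cat >> h.py <<'E'
def wcloud(c,h=None):
    K=c['K'];f=K[0,0];v,u=np.mgrid[:420,:560];x=u-K[0,2];y=v-K[1,2];rr=np.hypot(x,y)+1e-9;th=rr/f
    d=np.stack([x/rr*np.sin(th),y/rr*np.sin(th),np.cos(th)],-1)
    z=c['z_map'];P=d/d[...,2:]*z[...,None];W=(P-c['t'])@c['R'];W[z==0]=np.nan
    if h is None:return W
    o=-c['R'].T@c['t'];D=d@c['R'];return W,o+D*((h-o[2])/D[...,2])[...,None]
def hexes(c):
    W,G=wcloud(c,.044);hsv=cv2.cvtColor(c['pixels'],cv2.COLOR_BGR2HSV)
    m=((W[...,2]>.034)&(W[...,2]<.054)&(hsv[...,1]<70)&(hsv[...,2]>60)).astype(np.uint8)
    m=cv2.morphologyEx(m,cv2.MORPH_CLOSE,np.ones((5,5)))
    k,l,s,_=cv2.connectedComponentsWithStats(m)
    for i in range(1,k):
        if s[i,4]<150:continue
        g=G[l==i][:,:2].astype(np.float32);(cx,cy),R=cv2.minEnclosingCircle(g)
        if not .022<R<.033:continue
        hu=cv2.convexHull(g)[:,0];M=cv2.moments(hu);cc=np.array([M['m10'],M['m01']])/M['m00']
        # width over 60-degree-periodic directions: flats where mean width is least
        a=np.arange(0,60,1.);w=[np.mean([np.ptp(hu@[np.cos(t),np.sin(t)]) for t in np.radians(b+np.array([0,60,120]))]) for b in a]
        print('px',np.argwhere(l==i).mean(0)[::-1].round(),'c',cc.round(4),'R',round(R,4),'flat dir deg mod60',a[np.argmin(w)],'w',round(min(w),4),round(max(w),4),'med',np.median(hsv[l==i],0))
E
python3 -c "
import numpy as np;from h import *
hexes(dict(np.load('w1.npz')))
for h in ['x']:
    c=dict(np.load('w1.npz'));W=wcloud(c);m=(W[...,2]>.1)&(W[...,2]<.125)&(W[...,0]>.5);m[250:]=0;q=W[m];print('scanner top',q.mean(0),cv2.minAreaRect(q[:,:2].astype(np.float32)))
"
```

```text
px [74. 35.] c [ 0.5349 -0.0486] R 0.0283 flat dir deg mod60 19.0 w 0.0497 0.0547 med [ 60.   3. 230.]
px [447.  55.] c [ 0.6926 -0.462 ] R 0.0315 flat dir deg mod60 20.0 w 0.0552 0.057 med [ 77.  16. 130.]
px [310.  95.] c [ 0.572  -0.3384] R 0.0283 flat dir deg mod60 13.0 w 0.0442 0.0456 med [ 60.    7.  173.5]
px [ 45. 104.] c [ 0.4438 -0.0389] R 0.0287 flat dir deg mod60 4.0 w 0.0504 0.0554 med [ 55.   3. 232.]
px [181. 159.] c [ 0.448 -0.239] R 0.0277 flat dir deg mod60 10.0 w 0.0478 0.0535 med [ 60.   3. 237.]
px [279. 184.] c [ 0.4661 -0.3486] R 0.0264 flat dir deg mod60 29.0 w 0.0464 0.0523 med [ 60.   2. 240.]
scanner top [ 0.57715614 -0.34083221  0.11499498] ((0.5782225728034973, -0.34134387969970703), (0.030308544635772705, 0.026281695812940598), 76.70513153076172)
```

```bash
python3 -m creep '[{"x":0.003,"y":0.002,"z":-0.03,"spin":10},{"x":0.003,"y":0.002,"z":-0.07,"spin":20},{"x":0.003,"y":0.002,"z":-0.11,"spin":30},{"x":0.003,"y":0.002,"z":-0.13,"spin":34},{"x":0.003,"y":0.002,"z":-0.165,"spin":34},{"x":0.003,"y":0.002,"z":-0.186,"spin":34},{"x":0.003,"y":0.002,"z":-0.186,"spin":34}]' 0.065 20
python3 -m creep '[{"z":0},{"z":0},{"z":0},{"z":0},{"z":0.04},{"z":0.10},{"z":0.15}]' 0.02 20
```

```text
time: 1.9
ee_pos: [0.4643, -0.3486, 0.0296]
eef_rot: [0.963, -0.269, -0.002, -0.0]
ft_force: [-0.1, -0.5, -0.5]
width: 0.0653invalid input at $[0]: expected keys x, y, z, spin
```

```bash
python3 -m creep '[{"x":0,"y":0,"z":0,"spin":0},{"x":0,"y":0,"z":0,"spin":0},{"x":0,"y":0,"z":0,"spin":0},{"x":0,"y":0,"z":0,"spin":0},{"x":0,"y":0,"z":0.04,"spin":0},{"x":0,"y":0,"z":0.10,"spin":0},{"x":0,"y":0,"z":0.15,"spin":0}]' 0.02 20
```

```text
time: 2.78
ee_pos: [0.4663, -0.3477, 0.1836]
eef_rot: [0.963, -0.268, 0.0, 0.0]
ft_force: [0.6, -0.7, -0.8]
width: 0.046
```

```bash
python3 -m creep '[{"x":0.015,"y":0.05,"z":0.02,"spin":5},{"x":0.03,"y":0.105,"z":0.03,"spin":10},{"x":0.05,"y":0.16,"z":0.03,"spin":15},{"x":0.065,"y":0.22,"z":0.03,"spin":20},{"x":0.08,"y":0.28,"z":0.03,"spin":20},{"x":0.10,"y":0.335,"z":0.03,"spin":20},{"x":0.115,"y":0.39,"z":0.03,"spin":20},{"x":0.13,"y":0.445,"z":0.03,"spin":20},{"x":0.14,"y":0.486,"z":0.02,"spin":20},{"x":0.14,"y":0.486,"z":-0.02,"spin":20},{"x":0.14,"y":0.486,"z":-0.07,"spin":20},{"x":0.14,"y":0.486,"z":-0.085,"spin":20}]'
python3 - <<'E'
from bench import r
import cv2
c=r.camera('scene');cv2.imwrite('pics/s1.png',cv2.resize(c['pixels'][120:300,180:460],(800,514)))
E
```

```text
time: 4.28
ee_pos: [0.6044, 0.1375, 0.0933]
eef_rot: [0.995, -0.096, -0.002, 0.001]
ft_force: [-0.1, -0.3, 0.7]
width: 0.0456
```

View pics/s1.png

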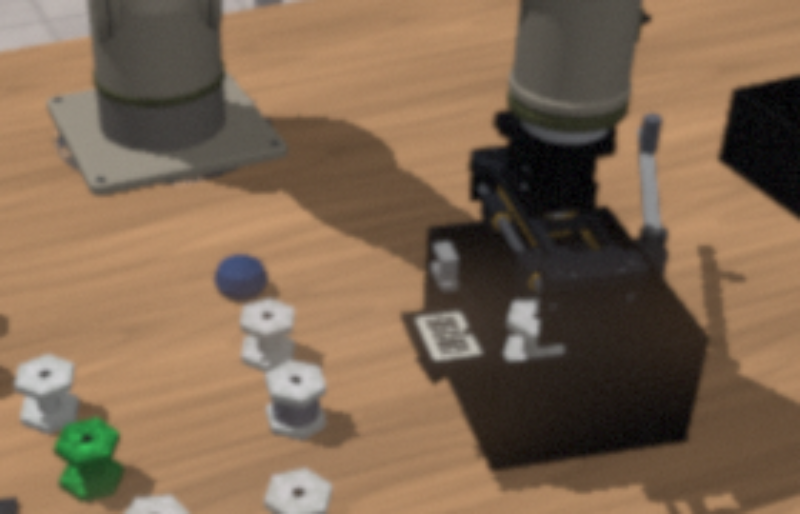

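```bash
python3 -m creep '[{"x":0,"y":0,"z":0,"spin":0},{"x":0,"y":0,"z":0,"spin":0},{"x":0,"y":0,"z":0,"spin":0},{"x":0,"y":0,"z":0.05,"spin":0},{"x":0,"y":-0.02,"z":0.09,"spin":-5},{"x":-0.02,"y":-0.07,"z":0.105,"spin":-10},{"x":-0.045,"y":-0.125,"z":0.105,"spin":-15},{"x":-0.07,"y":-0.18,"z":0.105,"spin":-20},{"x":-0.09,"y":-0.235,"z":0.105,"spin":-25},{"x":-0.115,"y":-0.29,"z":0.105,"spin":-30},{"x":-0.14,"y":-0.34,"z":0.105,"spin":-35},{"x":-0.158,"y":-0.377,"z":0.105,"spin":-39}]' 0.06
python3 -m creep '[{"x":0,"y":0,"z":0,"spin":0},{"x":0,"y":0,"z":0,"spin":0}]'
python3 - <<'E'
from bench import r
import cv2,numpy as np
from h import *
c=r.camera('wrist');np.savez('w2.npz',**c);cv2.imwrite('pics/w2.png',c['pixels']);hexes(c)
E
```

```text
time: 5.82
ee_pos: [0.4471, -0.2412, 0.2023]
eef_rot: [0.905, -0.425, 0.001, 0.0]
ft_force: [1.3, 0.1, 0.9]
width: 0.0598
time: 6.08
ee_pos: [0.4488, -0.2382, 0.202]
eef_rot: [0.906, -0.423, 0.001, -0.0]
ft_force: [-0.1, 0.6, -0.9]
width: 0.0603
px [189.  17.] c [ 0.5323 -0.0488] R 0.0269 flat dir deg mod60 21.0 w 0.0473 0.0513 med [ 54.   7. 172.]
px [372.  30.] c [ 0.6415 -0.2003] R 0.0272 flat dir deg mod60 46.0 w 0.0478 0.0539 med [ 60.   2. 244.]
px [130.  79.] c [ 0.4435 -0.0374] R 0.0278 flat dir deg mod60 3.0 w 0.0484 0.0541 med [ 60.   2. 243.]
px [279. 193.] c [ 0.4479 -0.2387] R 0.0263 flat dir deg mod60 10.0 w 0.0463 0.0523 med [ 60.   2. 247.]
```

View pics/w2.png

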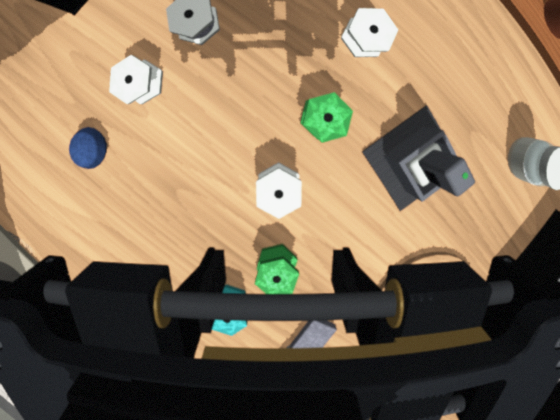

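B at (279,193) is unmoved and directly below the tool.

```bash
python3 -m creep '[{"x":0,"y":0,"z":-0.06,"spin":0},{"x":0,"y":0,"z":-0.11,"spin":0},{"x":0,"y":0,"z":-0.15,"spin":0},{"x":0,"y":0,"z":-0.17,"spin":0},{"x":0,"y":0,"z":-0.17,"spin":0},{"x":0,"y":0,"z":-0.17,"spin":0}]' 0.065
python3 -m creep '[{"x":0,"y":0,"z":0,"spin":0},{"x":0,"y":0,"z":0,"spin":0},{"x":0,"y":0,"z":0,"spin":0},{"x":0,"y":0,"z":0,"spin":0},{"x":0,"y":0,"z":0.04,"spin":0},{"x":0,"y":0,"z":0.10,"spin":0},{"x":0,"y":0,"z":0.15,"spin":0},{"x":0.01,"y":0.03,"z":0.18,"spin":5}]' 0.02 20
python3 -m creep '[{"x":0.02,"y":0.055,"z":0,"spin":5},{"x":0.04,"y":0.11,"z":0,"spin":10},{"x":0.06,"y":0.165,"z":0,"spin":15},{"x":0.08,"y":0.22,"z":0,"spin":20},{"x":0.10,"y":0.275,"z":0,"spin":25},{"x":0.125,"y":0.33,"z":0,"spin":30},{"x":0.145,"y":0.385,"z":0,"spin":34},{"x":0.162,"y":0.422,"z":0,"spin":34},{"x":0.162,"y":0.422,"z":-0.04,"spin":34},{"x":0.162,"y":0.422,"z":-0.095,"spin":34},{"x":0.162,"y":0.422,"z":-0.116,"spin":34},{"x":0.162,"y":0.422,"z":-0.116,"spin":34}]'
```

```text
time: 6.88
ee_pos: [0.4494, -0.2385, 0.0325]
eef_rot: [0.906, -0.423, 0.001, -0.0]
ft_force: [0.6, -0.4, -0.0]
width: 0.0652
time: 7.88
ee_pos: [0.4582, -0.2108, 0.2139]
eef_rot: [0.923, -0.385, 0.001, 0.0]
ft_force: [0.5, 0.1, -0.5]
width: 0.0457
time: 9.38
ee_pos: [0.6198, 0.2127, 0.0946]
eef_rot: [0.995, -0.097, -0.001, 0.0]
ft_force: [0.1, 0.2, 0.6]
width: 0.046
```

```bash
python3 -m creep '[{"x":0,"y":0,"z":0,"spin":0},{"x":0,"y":0,"z":0,"spin":0},{"x":0,"y":0,"z":0,"spin":0},{"x":0,"y":0,"z":0.06,"spin":0},{"x":0,"y":-0.02,"z":0.10,"spin":-3},{"x":0,"y":-0.08,"z":0.105,"spin":-3},{"x":0.01,"y":-0.14,"z":0.105,"spin":-3},{"x":0.01,"y":-0.20,"z":0.105,"spin":-3},{"x":0.02,"y":-0.26,"z":0.105,"spin":-3},{"x":0.02,"y":-0.32,"z":0.105,"spin":-3},{"x":0.02,"y":-0.38,"z":0.105,"spin":-3},{"x":0.0215,"y":-0.413,"z":0.105,"spin":-3}]' 0.06
python3 -m creep '[{"x":0,"y":0,"z":0,"spin":0},{"x":0,"y":0,"z":0,"spin":0}]'
python3 - <<'E'
from bench import r
import cv2,numpy as np
from h import *
c=r.camera('wrist');np.savez('w3.npz',**c);cv2.imwrite('pics/w3.png',c['pixels']);hexes(c)
W=wcloud(c);m=(W[...,2]>.107)&(W[...,2]<.125)&(abs(W[...,0]-.577)<.06)&(abs(W[...,1]+.34)<.06);q=W[m];print(q.mean(0),cv2.minAreaRect(q[:,:2].astype(np.float32)))
E
```

```text
time: 10.88
ee_pos: [0.6411, -0.2044, 0.2008]
eef_rot: [0.992, -0.125, 0.0, 0.001]
ft_force: [-0.2, 0.7, -0.3]
width: 0.0601
time: 11.12
ee_pos: [0.642, -0.1987, 0.2007]
eef_rot: [0.993, -0.122, 0.0, -0.0]
ft_force: [-0.1, 0.6, -0.6]
width: 0.0601
px [145.  81.] c [ 0.5356 -0.0469] R 0.0277 flat dir deg mod60 20.0 w 0.0481 0.0542 med [ 60.   2. 243.]
px [268.  89.] c [ 0.6567 -0.0934] R 0.0262 flat dir deg mod60 56.0 w 0.0466 0.0519 med [ 60.   2. 245.]
px [ 75. 102.] c [ 0.4446 -0.0372] R 0.0285 flat dir deg mod60 5.0 w 0.0492 0.0544 med [ 60.   2. 242.]
px [482. 161.] c [ 0.8847 -0.2182] R 0.0273 flat dir deg mod60 33.0 w 0.0467 0.0489 med [ 54.    9.  117.5]
px [280. 194.] c [ 0.6428 -0.2001] R 0.0265 flat dir deg mod60 46.0 w 0.0465 0.0525 med [ 60.   2. 246.]
px [486. 218.] c [ 0.8878 -0.2917] R 0.029 flat dir deg mod60 25.0 w 0.051 0.0528 med [116.  25.  68.]
[ 0.58235992 -0.32781848  0.11200136] ((0.5815392732620239, -0.3284495770931244), (0.007136642932891846, 0.025638803839683533), 68.79154968261719)
```

```bash
python3 -m creep '[{"x":0.001,"y":0,"z":-0.06,"spin":0},{"x":0.001,"y":0,"z":-0.11,"spin":0},{"x":0.001,"y":0,"z":-0.15,"spin":0},{"x":0.001,"y":0,"z":-0.169,"spin":0},{"x":0.001,"y":0,"z":-0.169,"spin":0},{"x":0.001,"y":0,"z":-0.169,"spin":0}]' 0.065
python3 -m creep '[{"x":0,"y":0,"z":0,"spin":0},{"x":0,"y":0,"z":0,"spin":0},{"x":0,"y":0,"z":0,"spin":0},{"x":0,"y":0,"z":0,"spin":0},{"x":0,"y":0,"z":0.04,"spin":0},{"x":0,"y":0,"z":0.10,"spin":0},{"x":0,"y":0,"z":0.15,"spin":0},{"x":0,"y":0,"z":0.18,"spin":3}]' 0.02 20
python3 -m creep '[{"x":-0.02,"y":0.055,"z":0,"spin":0},{"x":-0.04,"y":0.11,"z":0,"spin":0},{"x":-0.06,"y":0.165,"z":0,"spin":0},{"x":-0.08,"y":0.22,"z":0,"spin":0},{"x":-0.10,"y":0.275,"z":0,"spin":0},{"x":-0.118,"y":0.32,"z":0,"spin":0},{"x":-0.118,"y":0.353,"z":0,"spin":0},{"x":-0.118,"y":0.353,"z":-0.02,"spin":0},{"x":-0.118,"y":0.353,"z":-0.06,"spin":0},{"x":-0.118,"y":0.353,"z":-0.095,"spin":0},{"x":-0.118,"y":0.353,"z":-0.116,"spin":0},{"x":-0.118,"y":0.353,"z":-0.116,"spin":0}]'
```

```text
time: 11.92
ee_pos: [0.6441, -0.1997, 0.0335]
eef_rot: [0.992, -0.122, 0.001, 0.0]
ft_force: [0.2, -0.1, 0.3]
width: 0.0648
time: 12.92
ee_pos: [0.6434, -0.1999, 0.2144]
eef_rot: [0.995, -0.096, 0.001, 0.0]
ft_force: [-0.2, -0.1, -1.4]
width: 0.0461
time: 14.42
ee_pos: [0.5236, 0.1528, 0.094]
eef_rot: [0.995, -0.097, -0.001, 0.0]
ft_force: [-0.7, -0.2, -0.1]
width: 0.0456
```

```bash
python3 -m creep '[{"x":0,"y":0,"z":0,"spin":0},{"x":0,"y":0,"z":0,"spin":0},{"x":0,"y":0,"z":0,"spin":0},{"x":0,"y":0,"z":0.06,"spin":0},{"x":0,"y":0,"z":0.105,"spin":-5},{"x":-0.02,"y":-0.05,"z":0.105,"spin":-12},{"x":-0.04,"y":-0.10,"z":0.105,"spin":-20},{"x":-0.06,"y":-0.15,"z":0.105,"spin":-28},{"x":-0.08,"y":-0.191,"z":0.105,"spin":-36},{"x":-0.08,"y":-0.191,"z":0.105,"spin":-45},{"x":-0.08,"y":-0.191,"z":0.105,"spin":-45},{"x":-0.08,"y":-0.191,"z":0.105,"spin":-45}]' 0.06
python3 - <<'E'
from bench import r
import cv2,numpy as np
from h import *
c=r.camera('wrist');np.savez('w4.npz',**c);cv2.imwrite('pics/w4.png',c['pixels']);hexes(c)
E
```

```text
time: 15.92
ee_pos: [0.445, -0.0372, 0.2006]
eef_rot: [0.884, -0.468, 0.0, -0.0]
ft_force: [0.4, -0.3, -0.9]
width: 0.0601
px [168.  27.] c [0.5272 0.1565] R 0.0279 flat dir deg mod60 48.0 w 0.0491 0.0541 med [ 55.   8. 166.]
px [434.  63.] c [ 0.6557 -0.0928] R 0.028 flat dir deg mod60 56.0 w 0.0485 0.0542 med [ 60.   3. 240.]
px [337. 126.] c [ 0.5345 -0.0464] R 0.0264 flat dir deg mod60 20.0 w 0.047 0.0524 med [ 60.   2. 244.]
px [278. 193.] c [ 0.4436 -0.0366] R 0.0263 flat dir deg mod60 4.0 w 0.0465 0.0522 med [ 60.   2. 245.]
px [519. 243.] c [ 0.5775 -0.348 ] R 0.0321 flat dir deg mod60 17.0 w 0.0507 0.0532 med [ 66.   8. 138.]
```

View pics/w4.png

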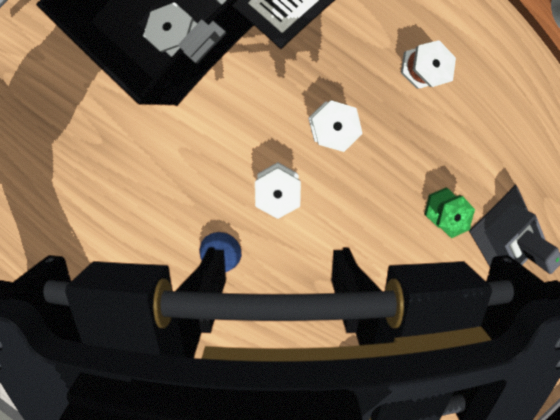

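A is at (278,193) below the tool. The spool dropped third stands in the crate at (167,27).

```bash
python3 -m creep '[{"x":-0.001,"y":0.001,"z":-0.06,"spin":0},{"x":-0.001,"y":0.001,"z":-0.11,"spin":0},{"x":-0.001,"y":0.001,"z":-0.15,"spin":0},{"x":-0.001,"y":0.001,"z":-0.168,"spin":0},{"x":-0.001,"y":0.001,"z":-0.168,"spin":0},{"x":-0.001,"y":0.001,"z":-0.168,"spin":0}]' 0.065
python3 -m creep '[{"x":0,"y":0,"z":0,"spin":0},{"x":0,"y":0,"z":0,"spin":0},{"x":0,"y":0,"z":0,"spin":0},{"x":0,"y":0,"z":0,"spin":0},{"x":0,"y":0,"z":0.04,"spin":0},{"x":0,"y":0,"z":0.10,"spin":5},{"x":0,"y":0,"z":0.15,"spin":10},{"x":0,"y":0,"z":0.18,"spin":15}]' 0.02 20
python3 -m creep '[{"x":0.02,"y":0.055,"z":0,"spin":5},{"x":0.04,"y":0.11,"z":0,"spin":10},{"x":0.06,"y":0.165,"z":0,"spin":18},{"x":0.08,"y":0.22,"z":0,"spin":25},{"x":0.0945,"y":0.265,"z":0,"spin":30},{"x":0.0945,"y":0.265,"z":0,"spin":30},{"x":0.0945,"y":0.265,"z":-0.02,"spin":30},{"x":0.0945,"y":0.265,"z":-0.06,"spin":30},{"x":0.0945,"y":0.265,"z":-0.095,"spin":30},{"x":0.0945,"y":0.265,"z":-0.116,"spin":30},{"x":0.0945,"y":0.265,"z":-0.116,"spin":30}]'
python3 -m creep '[{"x":0,"y":0,"z":0,"spin":0},{"x":0,"y":0,"z":0,"spin":0},{"x":0,"y":0,"z":0,"spin":0},{"x":0,"y":0,"z":0.06,"spin":0},{"x":0,"y":0,"z":0.12,"spin":0},{"x":-0.03,"y":0.04,"z":0.14,"spin":0},{"x":-0.07,"y":0.08,"z":0.14,"spin":0},{"x":-0.10,"y":0.10,"z":0.14,"spin":0},{"x":-0.10,"y":0.10,"z":0.14,"spin":0},{"x":-0.10,"y":0.10,"z":0.14,"spin":0}]' 0.06
python3 - <<'E'
from bench import r
import cv2,numpy as np
from h import *
c=r.camera('wrist');np.savez('w5.npz',**c);cv2.imwrite('pics/w5.png',c['pixels']);hexes(c)
W=wcloud(c);m=(W[...,2]>.148)&(W[...,2]<.166)&(abs(W[...,0]-.437)<.04)&(abs(W[...,1]-.354)<.04);q=W[m];print('knob',len(q),q.mean(0),cv2.minAreaRect(q[:,:2].astype(np.float32)))
c=r.camera('side');np.savez('side5.npz',**c);hs=cv2.cvtColor(c['pixels'],cv2.COLOR_BGR2HSV)
c=r.camera('scene');cv2.imwrite('pics/s5.png',c['pixels'])
E
```

```text
time: 16.73
ee_pos: [0.4445, -0.0365, 0.0332]
eef_rot: [0.883, -0.47, 0.001, -0.0]
ft_force: [-1.0, -0.1, 0.1]
width: 0.0651
time: 17.73
ee_pos: [0.4443, -0.0368, 0.2149]
eef_rot: [0.937, -0.35, 0.001, -0.0]
ft_force: [-0.4, 0.3, -0.3]
width: 0.0455
time: 19.1
ee_pos: [0.5376, 0.2267, 0.0949]
eef_rot: [0.995, -0.097, -0.001, 0.001]
ft_force: [-0.9, -0.2, -0.5]
width: 0.0459
time: 20.35
ee_pos: [0.4391, 0.3275, 0.2366]
eef_rot: [0.995, -0.097, 0.0, 0.0]
ft_force: [0.1, 0.3, 0.2]
width: 0.0601
px [433. 250.] c [0.6226 0.2048] R 0.0265 flat dir deg mod60 19.0 w 0.0449 0.046 med [ 60.   1. 253.]
px [376. 252.] c [0.5434 0.2195] R 0.0261 flat dir deg mod60 46.0 w 0.0438 0.046 med [ 60.   1. 253.]
knob 416 [0.4350813  0.35511725 0.15814208] ((0.4349583387374878, 0.3545128107070923), (0.016417408362030983, 0.017237722873687744), 80.1012954711914)
```

View pics/w5.png

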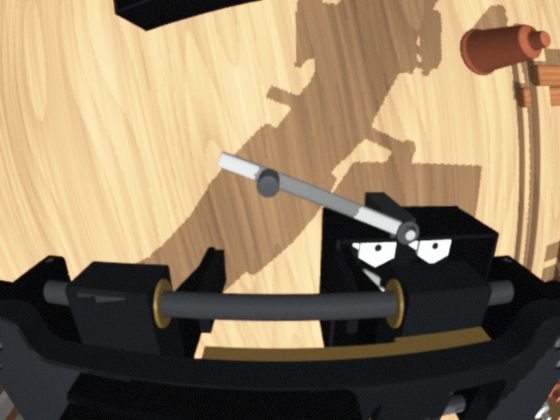

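The knob is at (268,183), the hinge bolt at (409,235), and two spools stand in the crate at (375,252) and (433,250).

Run:
```python
import numpy as np
from h import *
c=dict(np.load('w5.npz'));W=wcloud(c)
q=W[230:241,403:416].reshape(-1,3);q=q[q[:,2]>q[:,2].max()-.006] if 0 else q
print(W[235,409],W[235,411]);qq=q[(q[:,2]>.12)];print(np.median(qq[:,2]),qq.max(0),qq.mean(0))
# hinge: circle-top mask
m=(W[...,2]>.124)&(W[...,2]<.15)&(abs(W[...,0]-.56)<.03)&(abs(W[...,1]-.28)<.03)
g=W[m];print(len(g),cv2.minAreaRect(g[:,:2].astype(np.float32)),g[:,2].max())
# bar line
m=(abs(W[...,2]-.122)<.005)&(W[...,0]>.38)&(W[...,0]<.58)&(W[...,1]>.24)&(W[...,1]<.42)
g=W[m][:,:2];print(cv2.minAreaRect(g.astype(np.float32)))
for n in('side0','scene0'):
    c=dict(np.load(n+'.npz'));W=cloud(c);m=(W[...,2]>.126)&(W[...,2]<.15)&(abs(W[...,0]-.56)<.03)&(abs(W[...,1]-.28)<.03);print(n,W[m].mean(0),m.sum())
```

```text
[0.55595763 0.27604431 0.13035871] [0.55777446 0.27595967 0.13113704]
0.1304147901768282 [0.56492911 0.28144968 0.13312092] [0.55647131 0.27536559 0.12890612]
403 ((0.5477107763290405, 0.2793322801589966), (0.023015623912215233, 0.04308279976248741), 72.66116333007812) 0.13312091789844654
((0.4793229103088379, 0.3229665160179138), (0.02398386411368847, 0.20485275983810425), 58.86602020263672)
side0 [0.55517787 0.27829615 0.12853659] 44
scene0 [0.55976355 0.27268102 0.12917987] 13
```

```bash
python3 -m creep '[{"x":-0.0035,"y":0.0275,"z":0,"spin":0},{"x":-0.0035,"y":0.0275,"z":-0.04,"spin":0},{"x":-0.0035,"y":0.0275,"z":-0.07,"spin":0},{"x":-0.0035,"y":0.0275,"z":-0.084,"spin":0},{"x":-0.0035,"y":0.0275,"z":-0.084,"spin":0},{"x":-0.0035,"y":0.0275,"z":-0.084,"spin":0}]' 0.045
python3 -m creep '[{"x":0,"y":0,"z":0,"spin":0},{"x":0,"y":0,"z":0,"spin":0},{"x":0,"y":0,"z":0,"spin":0},{"x":0,"y":0,"z":0,"spin":0}]' 0.005 6
python3 - <<'E'
from bench import r
import numpy as np
s=r.read_state();H=np.array([.557,.277]);p=np.array(s['ee_pos'][:2]);d=p-H;print(p,np.hypot(*d),np.degrees(np.arctan2(d[1],d[0])),s['joint_positions'])
t0=np.arctan2(d[1],d[0])
for a in np.radians(np.arange(0,126,7)):
    print(round(np.degrees(a)),(.145*(np.array([np.cos(t0+a),np.sin(t0+a)])-[np.cos(t0),np.sin(t0)])).round(4))
E
```

```text
time: 21.25
ee_pos: [0.4354, 0.356, 0.1536]
eef_rot: [0.995, -0.097, 0.001, -0.001]
ft_force: [-0.2, -0.2, 0.9]
width: 0.0454
time: 21.75
ee_pos: [0.4357, 0.3556, 0.153]
eef_rot: [0.995, -0.097, 0.001, -0.0]
ft_force: [1.8, -0.8, 9.9]
width: 0.0128
[0.43566135 0.35560755] 0.14457598147196268 147.06337687819257 [-0.02920629  0.36969529 -0.8927399   1.67912688  0.30365505  1.23734814
 -1.18336949]
0 [0. 0.]
7 [-0.0087 -0.0154]
14 [-0.0155 -0.0318]
21 [-0.0202 -0.0488]
28 [-0.0228 -0.0664]
35 [-0.0232 -0.0841]
42 [-0.0215 -0.1017]
49 [-0.0176 -0.119 ]
56 [-0.0117 -0.1356]
63 [-0.0038 -0.1515]
70 [ 0.006  -0.1662]
77 [ 0.0175 -0.1797]
84 [ 0.0306 -0.1916]
91 [ 0.045  -0.2019]
98 [ 0.0606 -0.2103]
105 [ 0.077  -0.2168]
112 [ 0.0942 -0.2212]
119 [ 0.1117 -0.2235]
```

Run:
```python
from bench import r
import cv2,numpy as np
from h import *
s=r.read_state();print(s['width'],s['ft_force'])
c=r.camera('side');a=c['pixels'][260:400,120:300]
d=r.camera('wrist');np.savez('w6.npz',**d);cv2.imwrite('pics/k1.png',np.hstack([cv2.resize(a,(400,311)),cv2.resize(d['pixels'],(400,311))]))
```

```text
0.012821492449151909 [ 1.76419372 -0.80255961  9.89449512]
```

View pics/k1.png

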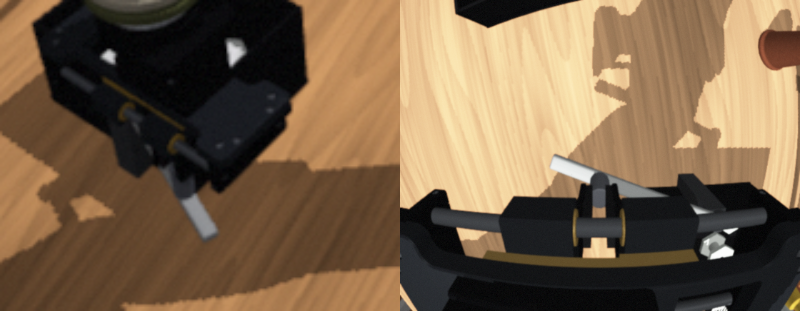

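Run:
```python
import numpy as np
from h import *
c=dict(np.load('w6.npz'));W=wcloud(c)
cv2.imwrite('pics/k2.png',cv2.resize(c['pixels'][200:380,180:460],(800,514)))
m=(W[...,2]>.1)&(W[...,2]<.175)&(abs(W[...,0]-.437)<.05)&(abs(W[...,1]-.36)<.05)
v,u=np.nonzero(m);print(len(u),u.min(),u.max(),v.min(),v.max())
for y in range(230,275,4):print(y,[tuple((W[y,x]*1000).round().astype(int)) if np.isfinite(W[y,x,0]) else None for x in (270,278,286)])
```

```text
3886 210 360 207 292
230 [(np.int64(430), np.int64(364), np.int64(122)), (np.int64(435), np.int64(362), np.int64(119)), (np.int64(435), np.int64(317), np.int64(2))]
234 [(np.int64(430), np.int64(361), np.int64(123)), (np.int64(435), np.int64(363), np.int64(128)), (np.int64(440), np.int64(361), np.int64(126))]
238 [(np.int64(430), np.int64(362), np.int64(131)), (np.int64(435), np.int64(363), np.int64(135)), (np.int64(440), np.int64(361), np.int64(133))]
242 [(np.int64(430), np.int64(362), np.int64(137)), (np.int64(436), np.int64(363), np.int64(143)), (np.int64(440), np.int64(361), np.int64(140))]
246 [(np.int64(430), np.int64(362), np.int64(144)), (np.int64(435), np.int64(363), np.int64(148)), (np.int64(440), np.int64(361), np.int64(146))]
250 [(np.int64(431), np.int64(362), np.int64(149)), (np.int64(436), np.int64(363), np.int64(154)), (np.int64(440), np.int64(361), np.int64(152))]
254 [(np.int64(431), np.int64(362), np.int64(155)), (np.int64(435), np.int64(363), np.int64(159)), (np.int64(440), np.int64(361), np.int64(157))]
258 [(np.int64(431), np.int64(361), np.int64(159)), (np.int64(435), np.int64(361), np.int64(160)), (np.int64(439), np.int64(359), np.int64(158))]
262 [(np.int64(430), np.int64(359), np.int64(159)), (np.int64(435), np.int64(358), np.int64(159)), (np.int64(439), np.int64(357), np.int64(160))]
266 [(np.int64(430), np.int64(356), np.int64(159)), (np.int64(434), np.int64(356), np.int64(160)), (np.int64(438), np.int64(355), np.int64(160))]
270 [(np.int64(429), np.int64(354), np.int64(158)), (np.int64(434), np.int64(353), np.int64(160)), (np.int64(438), np.int64(352), np.int64(159))]
274 [(np.int64(429), np.int64(351), np.int64(159)), (np.int64(433), np.int64(351), np.int64(160)), (np.int64(437), np.int64(349), np.int64(159))]
```

View pics/k2.png

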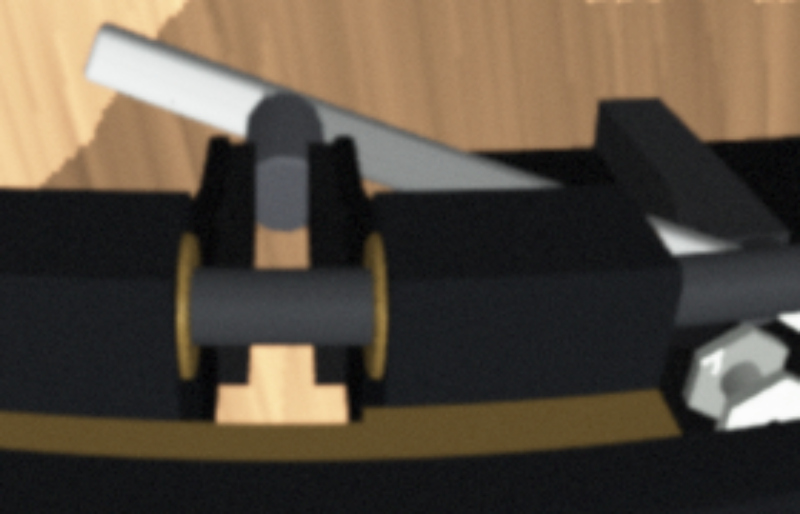

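Run:
```python
import numpy as np
from h import *
def proj(c,X):
    p=c['R']@X+c['t'];th=np.arctan2(np.hypot(p[0],p[1]),p[2]);a=np.arctan2(p[1],p[0]);K=c['K'];return np.round([K[0,2]+K[0,0]*th*np.cos(a),K[1,2]+K[0,0]*th*np.sin(a)])
for n,tcp,jaw,w in(('w2',[.4488,-.2382,.202],-50,.0603),('w6',[.4357,.3556,.153],-11.1,.0128)):
    c=dict(np.load(n+'.npz'));j=np.radians(jaw);x=np.array([np.cos(j),np.sin(j),0]);y=np.array([-np.sin(j),np.cos(j),0])
    W=wcloud(c)
    for dz in(-.025,-.006,.004,.02):
        print(n,dz,[proj(c,np.array(tcp)+[0,0,dz]+s*x*w/2+y*.0095*e) for s in(-1,1) for e in (1,-1)])
    if n=='w2':
        print('finger depth pts (tool coords x,y,z mm):')
        for u,v in((210,255),(212,262),(218,252),(222,260),(345,255),(350,262),(342,252)):
            d=W[v,u]-tcp;print(u,v,(1000*np.array([d@x,d@y,d[2]])).round())
```

```text
w2 -0.025 [array([233., 228.]), array([234., 255.]), array([327., 228.]), array([325., 255.])]
w2 -0.006 [array([228., 240.]), array([230., 269.]), array([332., 240.]), array([330., 268.])]
w2 0.004 [array([226., 247.]), array([228., 277.]), array([334., 246.]), array([332., 276.])]
w2 0.02 [array([221., 259.]), array([224., 291.]), array([339., 259.]), array([337., 291.])]
finger depth pts (tool coords x,y,z mm):
210 255 [-36.  11.  18.]
212 262 [-35.   9.  22.]
218 252 [-34.   9.  10.]
222 260 [-31.   6.  14.]
345 255 [33. 11. 18.]
350 262 [35. 10. 25.]
342 252 [33.  9. 11.]
w6 -0.025 [array([270., 230.]), array([271., 257.]), array([290., 230.]), array([290., 257.])]
w6 -0.006 [array([270., 241.]), array([270., 270.]), array([292., 241.]), array([291., 270.])]
w6 0.004 [array([269., 248.]), array([270., 278.]), array([292., 248.]), array([292., 278.])]
w6 0.02 [array([269., 261.]), array([269., 293.]), array([294., 261.]), array([293., 293.])]
```

The wrist view suggests the real fingertips sit about 5 mm behind the TCP, not 25 mm ahead, so they are pinching the knob's top edge. I'll open and go down in small steps while watching the force.

```bash
python3 -m creep '[{"x":0,"y":0,"z":0,"spin":0},{"x":0,"y":0,"z":0,"spin":0},{"x":0,"y":0,"z":0,"spin":0}]' 0.045 6
for i in 1 2; do python3 -m creep '[{"x":0,"y":0,"z":-0.004,"spin":0},{"x":0,"y":0,"z":-0.004,"spin":0}]'; done
```

```text
time: 22.22
ee_pos: [0.4348, 0.3556, 0.1523]
eef_rot: [0.995, -0.097, 0.0, 0.0]
ft_force: [0.0, 0.0, -0.2]
width: 0.0307
time: 22.48
ee_pos: [0.4347, 0.3552, 0.1477]
eef_rot: [0.995, -0.097, -0.0, 0.0]
ft_force: [-0.4, -0.3, 0.4]
width: 0.0432
time: 22.72
ee_pos: [0.4346, 0.3554, 0.1439]
eef_rot: [0.995, -0.097, -0.0, 0.0]
ft_force: [0.3, 0.0, 0.6]
width: 0.0449
```

```bash
for i in 1 2 3; do python3 -m creep '[{"x":0.0005,"y":0,"z":-0.005,"spin":0},{"x":0.0005,"y":0,"z":-0.005,"spin":0}]'; done
python3 -m creep '[{"x":0,"y":0,"z":0,"spin":0},{"x":0,"y":0,"z":0,"spin":0},{"x":0,"y":0,"z":0,"spin":0},{"x":0,"y":0,"z":0,"spin":0}]' 0.005 6
```

```text
time: 22.98
ee_pos: [0.4352, 0.3554, 0.1389]
eef_rot: [0.995, -0.097, -0.0, 0.0]
ft_force: [-0.6, 0.1, -0.5]
width: 0.0455
time: 23.22
ee_pos: [0.4357, 0.3554, 0.1339]
eef_rot: [0.995, -0.097, -0.0, 0.0]
ft_force: [-0.1, 0.3, 0.0]
width: 0.0453
time: 23.48
ee_pos: [0.4362, 0.3555, 0.1289]
eef_rot: [0.995, -0.097, -0.0, 0.0]
ft_force: [-0.5, 0.5, 0.3]
width: 0.0449
time: 23.98
ee_pos: [0.4363, 0.3557, 0.1295]
eef_rot: [0.995, -0.097, 0.0, -0.0]
ft_force: [-0.4, 0.3, 1.1]
width: 0.0177
```

Now the knob is gripped (17.7 mm), so I'll follow the arc.

```bash
python3 -m creep '[{"x":-0.0045,"y":-0.0075,"z":0,"spin":0},{"x":-0.009,"y":-0.0155,"z":0,"spin":0},{"x":-0.0155,"y":-0.032,"z":0,"spin":0},{"x":-0.020,"y":-0.049,"z":0,"spin":0},{"x":-0.023,"y":-0.0665,"z":0,"spin":0},{"x":-0.023,"y":-0.084,"z":0,"spin":0}]'
python3 -m creep '[{"x":0.0015,"y":-0.0175,"z":0,"spin":0},{"x":0.0055,"y":-0.035,"z":0,"spin":0},{"x":0.0115,"y":-0.0515,"z":0,"spin":0},{"x":0.0195,"y":-0.0675,"z":0,"spin":0},{"x":0.029,"y":-0.082,"z":0,"spin":0},{"x":0.0405,"y":-0.0955,"z":0,"spin":0}]'
python3 - <<'E'
from bench import r
import cv2
c=r.camera('side');cv2.imwrite('pics/b1.png',cv2.resize(c['pixels'][190:390,110:330],(660,600)))
E
```

```text
time: 24.72
ee_pos: [0.4145, 0.2705, 0.1297]
eef_rot: [0.995, -0.097, 0.002, -0.0]
ft_force: [11.2, 2.2, -5.1]
width: 0.0181
time: 25.48
ee_pos: [0.4543, 0.1757, 0.13]
eef_rot: [0.995, -0.097, 0.001, -0.0]
ft_force: [0.7, 3.9, 4.0]
width: 0.0177
```

View pics/b1.png

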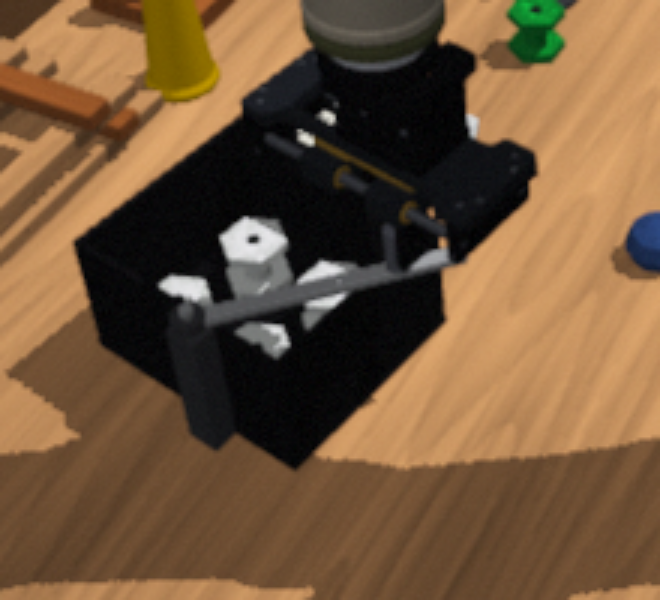

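Run:
```python
from bench import r
import cv2,numpy as np
from h import *
for n in('side','scene'):
    c=r.camera(n);W=cloud(c);h=cv2.cvtColor(c['pixels'],cv2.COLOR_BGR2HSV)
    d=W[...,:2]-[.572,.183];y=np.radians(-10);lx=d@[np.cos(y),np.sin(y)];ly=d@[-np.sin(y),np.cos(y)]
    m=((abs(lx)<.092)&(abs(ly)<.077)&(h[...,1]<60)&(h[...,2]>90)&(W[...,2]<.112)).astype(np.uint8)
    k,l,s,_=cv2.connectedComponentsWithStats(m)
    for i in range(1,k):
        if s[i,4]>25:print(n,np.argwhere(l==i).mean(0)[::-1].round(),s[i,4],(1000*np.array([lx[l==i].mean(),ly[l==i].mean()])).round(),'z',(1000*np.percentile(W[...,2][l==i],[0,50,100])).round())
```

```text
side [195. 275.] 455 [ 38. -33.] z [ 5. 49. 56.]
side [218. 279.] 54 [-24. -45.] z [ 9. 51. 55.]
side [172. 286.] 114 [44. 31.] z [ 47.  51. 111.]
side [216. 292.] 82 [-39. -22.] z [ 6. 49. 54.]
side [199. 302.] 117 [-37.  31.] z [ 47.  51. 110.]
scene [384. 232.] 351 [-30.  37.] z [ 5. 47. 53.]
scene [358. 234.] 288 [-30. -33.] z [ 4. 49. 53.]
```

All four stand on the crate floor, with tops at about 50 mm. Continuing the swing.

```bash
python3 -m creep '[{"x":0.0065,"y":-0.0065,"z":0,"spin":0},{"x":0.013,"y":-0.012,"z":0,"spin":0},{"x":0.0275,"y":-0.022,"z":0,"spin":0},{"x":0.043,"y":-0.0305,"z":0,"spin":0},{"x":0.0595,"y":-0.037,"z":0,"spin":0},{"x":0.068,"y":-0.0395,"z":0,"spin":0},{"x":0.068,"y":-0.0395,"z":0,"spin":0}]'
for i in 1 2 3; do python3 -m creep '[{"x":0.002,"y":-0.0005,"z":0,"spin":0},{"x":0.004,"y":-0.001,"z":0,"spin":0},{"x":0.004,"y":-0.001,"z":0,"spin":0}]'; done
```

```text
time: 26.5
ee_pos: [0.5222, 0.1359, 0.129]
eef_rot: [0.995, -0.097, -0.0, 0.0]
ft_force: [-0.0, -4.2, -0.9]
width: 0.0175
time: 26.88
ee_pos: [0.5255, 0.1353, 0.129]
eef_rot: [0.995, -0.097, -0.0, 0.0]
ft_force: [-1.6, -4.7, -4.1]
width: 0.0177
time: 27.25
ee_pos: [0.5299, 0.1346, 0.1292]
eef_rot: [0.995, -0.097, -0.0, -0.0]
ft_force: [-0.2, -3.3, -5.6]
width: 0.0175
time: 27.62
ee_pos: [0.5326, 0.1341, 0.1292]
eef_rot: [0.995, -0.096, -0.001, 0.0]
ft_force: [-6.5, -3.0, -1.6]
width: 0.0176
```

```bash
python3 -m creep '[{"x":0,"y":0,"z":0,"spin":0},{"x":0.002,"y":0,"z":0,"spin":0},{"x":0.003,"y":-0.0005,"z":0,"spin":0},{"x":0.003,"y":-0.0005,"z":0,"spin":0}]' 0.005 25
python3 -m creep '[{"x":0.002,"y":0,"z":0,"spin":0},{"x":0.003,"y":-0.0005,"z":0,"spin":0},{"x":0.003,"y":-0.0005,"z":0,"spin":0}]'
```

```text
time: 28.12
ee_pos: [0.5328, 0.1341, 0.129]
eef_rot: [0.995, -0.096, -0.004, 0.001]
ft_force: [-22.1, -3.6, 8.9]
width: 0.0174
time: 28.5
ee_pos: [0.533, 0.1341, 0.1287]
eef_rot: [0.995, -0.095, -0.007, 0.002]
ft_force: [-36.6, -4.3, 17.5]
width: 0.0176
```

Hard stop reached: force went to 37 N with no further motion. I'll relax, let go, and go to the scanner.

```bash
python3 -m creep '[{"x":-0.003,"y":0.001,"z":0,"spin":0},{"x":-0.005,"y":0.001,"z":0,"spin":0},{"x":-0.005,"y":0.001,"z":0,"spin":0}]'
python3 -m creep '[{"x":0,"y":0,"z":0,"spin":0},{"x":0,"y":0,"z":0,"spin":0},{"x":0,"y":0,"z":0,"spin":0},{"x":0,"y":0,"z":0.04,"spin":0},{"x":0,"y":0,"z":0.09,"spin":0},{"x":0,"y":-0.03,"z":0.11,"spin":0},{"x":0,"y":-0.08,"z":0.11,"spin":0},{"x":0.01,"y":-0.14,"z":0.11,"spin":-2},{"x":0.02,"y":-0.20,"z":0.11,"spin":-2},{"x":0.025,"y":-0.26,"z":0.11,"spin":-2},{"x":0.03,"y":-0.32,"z":0.11,"spin":-2},{"x":0.035,"y":-0.38,"z":0.11,"spin":-2}]' 0.05
python3 -m creep '[{"x":0.005,"y":-0.05,"z":0,"spin":0},{"x":0.01,"y":-0.096,"z":0,"spin":0},{"x":0.01,"y":-0.096,"z":0,"spin":0},{"x":0.01,"y":-0.096,"z":0,"spin":0},{"x":0.01,"y":-0.096,"z":0,"spin":0}]'
python3 - <<'E'
from bench import r
import cv2,numpy as np
from h import *
c=r.camera('wrist');np.savez('w7.npz',**c);cv2.imwrite('pics/w7.png',c['pixels'])
W=wcloud(c)
for lo,hi in((.108,.125),(.05,.062)):
    m=(W[...,2]>lo)&(W[...,2]<hi)&(abs(W[...,0]-.577)<.05)&(abs(W[...,1]+.34)<.05);m[240:]=0;q=W[m];print(len(q),q.mean(0),cv2.minAreaRect(q[:,:2].astype(np.float32)))
for n in('scene','side'):
    c=r.camera(n);np.savez(n+'7.npz',**c);cv2.imwrite(f'pics/{n}7.png',c['pixels'])
E
```

```text
time: 28.88
ee_pos: [0.5326, 0.1342, 0.129]
eef_rot: [0.995, -0.096, -0.002, 0.0]
ft_force: [-11.8, -2.4, 1.4]
width: 0.0172
time: 30.38
ee_pos: [0.5702, -0.2484, 0.2399]
eef_rot: [0.993, -0.114, 0.001, 0.0]
ft_force: [1.1, 0.6, 0.3]
width: 0.0498
time: 31.0
ee_pos: [0.5804, -0.3408, 0.2399]
eef_rot: [0.994, -0.113, 0.0, -0.0]
ft_force: [0.7, -0.2, 0.0]
width: 0.0499
844 [ 0.57911013 -0.33961057  0.11519625] ((0.57859867811203, -0.3405682444572449), (0.029857592657208443, 0.02552718110382557), 77.33757019042969)
957 [ 0.57980327 -0.33678662  0.05494868] ((0.5786870718002319, -0.3409753441810608), (0.051020994782447815, 0.06177140772342682), 77.28382873535156)
```

View pics/side7.png

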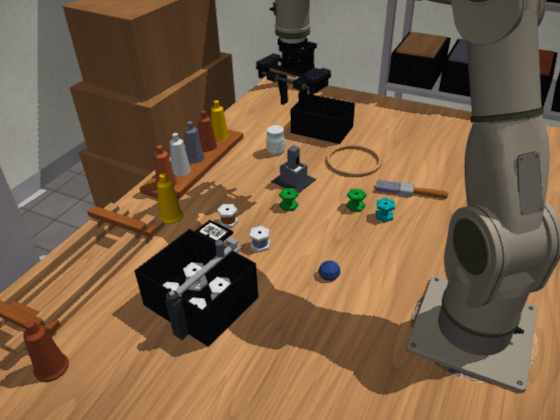

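Side view: the bar lies across the crate mouth into the catch at (222,245), and the four spools are inside. No empties are left on the table. The scanner is still in its holder at (293,165).

```bash
python3 -m creep '[{"x":-0.0015,"y":0,"z":-0.05,"spin":0},{"x":-0.0015,"y":0,"z":-0.10,"spin":0},{"x":-0.0015,"y":0,"z":-0.13,"spin":0},{"x":-0.0015,"y":0,"z":-0.15,"spin":0},{"x":-0.0015,"y":0,"z":-0.168,"spin":0},{"x":-0.0015,"y":0,"z":-0.168,"spin":0},{"x":-0.0015,"y":0,"z":-0.168,"spin":0}]'
python3 -m creep '[{"x":0,"y":0,"z":0,"spin":0},{"x":0,"y":0,"z":0,"spin":0},{"x":0,"y":0,"z":0,"spin":0},{"x":0,"y":0,"z":0,"spin":0}]' 0.01 25
```

```text
time: 32.02
ee_pos: [0.579, -0.3426, 0.0725]
eef_rot: [0.993, -0.114, 0.001, 0.0]
ft_force: [-0.0, -0.5, 0.8]
width: 0.0498
time: 32.52
ee_pos: [0.5784, -0.3424, 0.0715]
eef_rot: [0.993, -0.114, 0.0, 0.0]
ft_force: [1.3, -0.1, 0.6]
width: 0.0259
```

```bash
python3 -m creep '[{"x":0,"y":0,"z":0.01,"spin":0},{"x":0,"y":0,"z":0.03,"spin":0},{"x":0,"y":0,"z":0.06,"spin":0},{"x":0,"y":0,"z":0.10,"spin":0},{"x":0,"y":0,"z":0.14,"spin":0},{"x":0,"y":0.01,"z":0.17,"spin":0},{"x":0,"y":0.04,"z":0.181,"spin":0},{"x":0,"y":0.08,"z":0.181,"spin":0},{"x":0.005,"y":0.12,"z":0.181,"spin":0},{"x":0.01,"y":0.16,"z":0.181,"spin":0},{"x":0.01,"y":0.20,"z":0.181,"spin":0},{"x":0.015,"y":0.24,"z":0.181,"spin":0}]'
python3 -m creep '[{"x":0,"y":0.04,"z":0,"spin":0},{"x":0.005,"y":0.08,"z":0,"spin":0},{"x":0.005,"y":0.12,"z":0,"spin":0},{"x":0.005,"y":0.145,"z":0,"spin":0},{"x":0.005,"y":0.158,"z":0,"spin":0},{"x":0.005,"y":0.158,"z":0,"spin":0},{"x":0.005,"y":0.158,"z":0,"spin":0},{"x":0.005,"y":0.158,"z":0,"spin":0},{"x":0.005,"y":0.158,"z":0,"spin":0}]'
python3 - <<'E'
from bench import r
import cv2,numpy as np
from h import *
print(r.read_state()['ee_pos'],r.read_state()['width'])
a=[]
for n in('scene','side'):
    c=r.camera(n);W=cloud(c);a.append(c['pixels'])
    m=(abs(W[...,0]-.6)<.04)&(abs(W[...,1]-.058)<.04)&(W[...,2]>.12)&(W[...,2]<.24);h=cv2.cvtColor(c['pixels'],cv2.COLOR_BGR2HSV)
    q=W[m];print(n,len(q),'bottom',np.percentile(q[:,2],1),'xy',(q[:,:2].min(0)+q[:,:2].max(0))/2,cv2.minAreaRect(q[:,:2].astype(np.float32))[0])
    m=(abs(W[...,2]-.106)<.006)&(abs(W[...,0]-.6)<.05)&(abs(W[...,1]-.058)<.05)&(h[...,2]>90)&(h[...,1]<60);print('label px',np.argwhere(m).mean(0)[::-1],m.sum(),W[m].mean(0))
cv2.imwrite('pics/sc.png',np.hstack([cv2.resize(a[0][130:290,260:420],(400,400)),cv2.resize(a[1][130:290,130:290],(400,400))]))
E
```

```text
time: 34.02
ee_pos: [0.5932, -0.101, 0.2541]
eef_rot: [0.993, -0.114, 0.001, 0.0]
ft_force: [1.2, -0.4, -1.9]
width: 0.0258
time: 35.15
ee_pos: [0.5984, 0.0548, 0.2523]
eef_rot: [0.993, -0.115, -0.0, 0.0]
ft_force: [0.3, -0.1, -1.8]
width: 0.0258
[0.59835606 0.05484245 0.25234031] 0.02576049166692432
scene 420 bottom 0.18817233980605053 xy [0.60172762 0.051011  ] (0.6063352823257446, 0.04519044607877731)
label px [336.09935897 237.24679487] 312 [0.60120792 0.05600986 0.10578619]
side 423 bottom 0.1893524381638508 xy [0.59596424 0.06019029] (0.595918595790863, 0.058048076927661896)
label px [213.28089888 231.04494382] 267 [0.59761761 0.05960829 0.10735867]
```

View pics/sc.png

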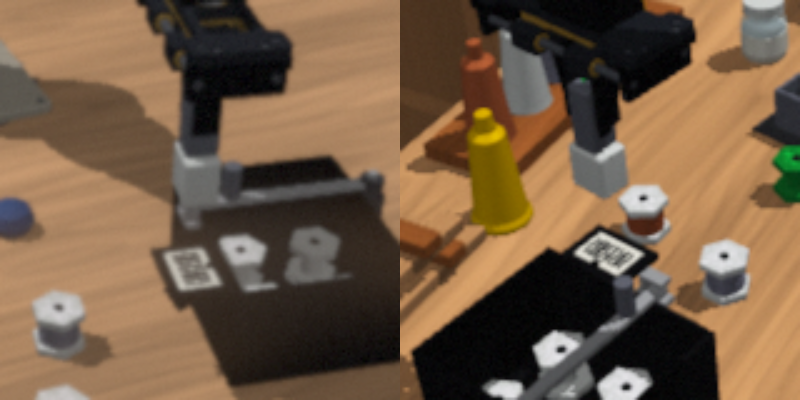

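The scanner hangs upright above the label in both views, with its underside at about 0.188 m. I'll nudge it 2 mm and hold for over 2 s.

```bash
python3 -m creep '[{"x":0,"y":0.002,"z":-0.001,"spin":0},{"x":0,"y":0.002,"z":-0.001,"spin":0},{"x":0,"y":0.002,"z":-0.001,"spin":0},{"x":0,"y":0.002,"z":-0.001,"spin":0},{"x":0,"y":0.002,"z":-0.001,"spin":0},{"x":0,"y":0.002,"z":-0.001,"spin":0},{"x":0,"y":0.002,"z":-0.001,"spin":0},{"x":0,"y":0.002,"z":-0.001,"spin":0},{"x":0,"y":0.002,"z":-0.001,"spin":0},{"x":0,"y":0.002,"z":-0.001,"spin":0},{"x":0,"y":0.002,"z":-0.001,"spin":0},{"x":0,"y":0.002,"z":-0.001,"spin":0}]'
python3 -m creep '[{"x":0,"y":0,"z":0,"spin":0},{"x":0,"y":0,"z":0,"spin":0},{"x":0,"y":0,"z":0,"spin":0},{"x":0,"y":0,"z":0,"spin":0},{"x":0,"y":0,"z":0,"spin":0},{"x":0,"y":0,"z":0,"spin":0},{"x":0,"y":0,"z":0,"spin":0},{"x":0,"y":-0.04,"z":0,"spin":0},{"x":-0.005,"y":-0.09,"z":0,"spin":0},{"x":-0.005,"y":-0.14,"z":0,"spin":0},{"x":-0.01,"y":-0.19,"z":0,"spin":0},{"x":-0.01,"y":-0.24,"z":0,"spin":0}]'
python3 -m creep '[{"x":0,"y":-0.04,"z":0,"spin":0},{"x":-0.005,"y":-0.08,"z":0,"spin":0},{"x":-0.01,"y":-0.12,"z":0,"spin":0},{"x":-0.01,"y":-0.15,"z":0,"spin":0},{"x":-0.01,"y":-0.16,"z":0,"spin":0},{"x":-0.01,"y":-0.16,"z":0,"spin":0},{"x":-0.01,"y":-0.16,"z":0,"spin":0},{"x":-0.01,"y":-0.16,"z":-0.04,"spin":0},{"x":-0.01,"y":-0.16,"z":-0.08,"spin":0},{"x":-0.01,"y":-0.16,"z":-0.10,"spin":0},{"x":-0.01,"y":-0.16,"z":-0.10,"spin":0},{"x":-0.01,"y":-0.16,"z":-0.10,"spin":0}]'
python3 - <<'E'
from bench import r
import cv2,numpy as np
from h import *
c=r.camera('wrist');a=c['pixels'];b=r.camera('side')['pixels']
cv2.imwrite('pics/h1.png',np.hstack([cv2.resize(a[150:300,190:370],(480,400)),cv2.resize(b[130:210,250:330],(320,400))[:,:320]]))
E
```

```text
time: 36.75
ee_pos: [0.5983, 0.0577, 0.2514]
eef_rot: [0.993, -0.114, 0.0, -0.0]
ft_force: [0.1, -0.4, -1.7]
width: 0.0255
time: 38.25
ee_pos: [0.588, -0.1841, 0.2516]
eef_rot: [0.993, -0.114, 0.0, 0.0]
ft_force: [0.6, 0.5, -1.2]
width: 0.0257
time: 39.75
ee_pos: [0.5793, -0.3424, 0.1534]
eef_rot: [0.994, -0.114, 0.001, 0.0]
ft_force: [-0.6, 0.4, -1.6]
width: 0.026
```

View pics/h1.png

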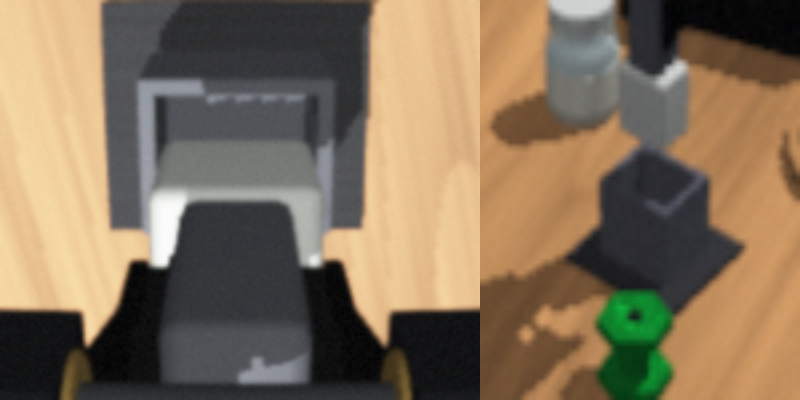

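The head sits centred over the socket and aligned with it. Lowering.

```bash
python3 -m creep '[{"x":-0.0005,"y":0,"z":-0.015,"spin":0},{"x":-0.0005,"y":0,"z":-0.03,"spin":0},{"x":-0.0005,"y":0,"z":-0.045,"spin":0},{"x":-0.0005,"y":0,"z":-0.06,"spin":0},{"x":-0.0005,"y":0,"z":-0.072,"spin":0},{"x":-0.0005,"y":0,"z":-0.079,"spin":0},{"x":-0.0005,"y":0,"z":-0.08,"spin":0},{"x":-0.0005,"y":0,"z":-0.08,"spin":0}]'
```

```text
time: 40.85
ee_pos: [0.5779, -0.3424, 0.0716]
eef_rot: [0.993, -0.114, 0.0, 0.0]
ft_force: [-0.2, 0.4, -2.3]
width: 0.026
```

```bash
python3 -m creep '[{"x":0,"y":0,"z":-0.001,"spin":0},{"x":0,"y":0,"z":-0.001,"spin":0}]'
python3 -m creep '[{"x":0,"y":0,"z":0,"spin":0},{"x":0,"y":0,"z":0,"spin":0},{"x":0,"y":0,"z":0,"spin":0},{"x":0,"y":0,"z":0,"spin":0},{"x":0,"y":0,"z":0.03,"spin":0},{"x":0,"y":0,"z":0.08,"spin":0},{"x":0,"y":0,"z":0.14,"spin":0},{"x":0,"y":0,"z":0.18,"spin":0},{"x":0,"y":-0.05,"z":0.18,"spin":0},{"x":-0.05,"y":-0.10,"z":0.18,"spin":0},{"x":-0.05,"y":-0.10,"z":0.18,"spin":0},{"x":-0.05,"y":-0.10,"z":0.18,"spin":0}]' 0.05
python3 - <<'E'
from bench import r
import cv2,numpy as np
from h import *
c=r.camera('wrist');W=wcloud(c);m=(W[...,2]>.105)&(W[...,2]<.125)&(abs(W[...,0]-.578)<.05)&(abs(W[...,1]+.34)<.05);q=W[m];print(q[:,2].mean(),cv2.minAreaRect(q[:,:2].astype(np.float32)))
cv2.imwrite('pics/end_side.png',r.camera('side')['pixels'])
c=r.camera('scene');W=cloud(c)
for n,x,y in(('full1',.535,-.048),('full2',.656,-.094)):
    m=(np.hypot(W[...,0]-x,W[...,1]-y)<.05)&(W[...,2]>.037)&(W[...,2]<.05);print(n,cv2.minEnclosingCircle(W[m][:,:2].astype(np.float32)))
s=r.read_state();print(s['time'],s['ee_pos'])
E
```

```text
time: 41.1
ee_pos: [0.5781, -0.3425, 0.0713]
eef_rot: [0.993, -0.114, 0.0, 0.0]
ft_force: [-2.0, 0.4, 5.7]
width: 0.0257
time: 42.6
ee_pos: [0.5274, -0.4427, 0.2504]
eef_rot: [0.993, -0.115, 0.0, -0.0]
ft_force: [1.0, -0.6, 0.5]
width: 0.05
0.11521303819479126 ((0.57677161693573, -0.3412483334541321), (0.029673265293240547, 0.02537366934120655), 77.02068328857422)
full1 ((0.5399206280708313, -0.047274209558963776), 0.027486348524689674)
full2 ((0.6591893434524536, -0.09473111480474472), 0.02668943628668785)
42.75 [ 0.52917001 -0.44054705  0.25048862]
```

View pics/end_side.png

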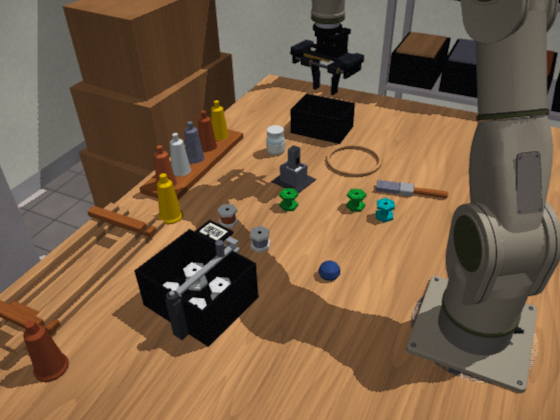

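The side view shows everything in place: the scanner stands in its holder at (293,165), the bar is closed, four spools are in the crate, and the full spools have not moved. Handing in.

```bash
python3 -c "
from bench import r
r.close_job()"
```

```text
the job is handed in; nothing more can be done
```

The job is done and handed in at about 43 s of robot time; no verdict is reported.

- **Spools:** Only four empty spools were present, and all four went into the crate. A depth check taken as the bar was closing showed them on the crate floor with tops at about 50 mm. The two full spools read within 1 mm of their starting positions, and I left the green and turquoise look-alikes alone.
- **Bar:** I swung it by its knob to the hard stop. The push force rose to 37 N with no further motion, and the final picture shows it closed across the mouth.
- **Scan:** I held the scanner upright about 8 cm above the label centre (underside at about 0.187 m) for over 2 s. It is back in its holder, with its top at 115 mm and within 2 mm of its original position.

**Disagreements:**
- **Fingertip length:** The fingertips turned out to be about 5 mm behind the TCP, not the stated 25 mm ahead. Because of that, my first grip on the knob caught only its top edge. I re-gripped about 24 mm lower, and the bar did not move in between.
- **Spool nudge:** I saw no spool knocked aside during the run.

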